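Take the finished block out of the cam vice and build up the column of manifold blocks

ROBOT

A 7-joint arm with a two-finger parallel gripper is mounted at the origin on a cart in front of the work surface, level with it; the furniture and walls round the work are solid. World frame = base frame: x ahead of the robot, y to its left, z up, the work surface at z = 0. Lengths are in m, angles in rad, forces in N, time in s.
With the tool pointing down it reaches from about 0.425 to 0.825 m from the base axis. Payload 3.6 kg.
Tool frame: the origin (TCP) lies at the centre of the arm's flange, where the gripper is bolted on; the fingertips stand 173 mm ahead of it and the grasp point (between the pads) lies 155 mm ahead of it (env.grasp_offset is the distance from the TCP to the grasp point, in m); z points along the fingers, y is the direction in which the jaws open and shut (so a half turn about z gives the same grasp; the last joint's range is limited). The gripper opens to 85 mm and grips with 20 to 120 N. Pads are 22 mm wide; open, the fingers measure 114 mm over their backs; the gripper's body (76 mm by 85 mm) begins 54 mm behind the grasp point. The pads swing forward as they close: fully open they stand 13 mm farther back than shut.
Start: joints at [-1.365, 0.615, -0.013, 1.423, 0.008, 1.103, -0.04], TCP at [0.149, 0.633, 0.405] pointing down, gripper open.
Joint ranges: [-3.12, 3.12], [-0.3, 2.06], [-1.34, 1.32], [0.26, 2.42], [-1.36, 4.5], [0.01, 1.98], [-2.84, 2.84]. Speed limits (rad/s): [2.79, 2.79, 3.14, 3.14, 3.14, 3.14, 3.14].

INTERFACE

Orientations are given as a unit quaternion [x, y, z, w].
In Python, from bench import env gives the robot as it stands.
- The arm moves only by the shell command python3 -m creep 'ROWS' [OPENING] [FORCE]. ROWS is JSON, a list of rows, each a list of 6 numbers: the shift along the tool's x, y, z in mm, then the turn, a rotation vector about the tool's x, y, z in degrees. In form: [[x, y, z, rx, ry, rz], ...]. A call has 1 to 20 rows; each row shifts and turns the commanded pose from where the row before left it, along the tool's axes as they then stand; what a row does not reach is not made up. A row lasts 1/8 s, in which the tool goes at most 62.5 mm and 10.7 degrees, less where a joint would pass 70% of its speed; a pose out of reach is approached as far as the arm can. A call with a gripper value outside its range is refused whole. OPENING is the closure in counts, from 0 (fully open) to 255 (shut), set as the call begins (- or left out, the last holds). The fingers move at their own pace and stop on an object; FORCE is the grip in N (left out, the last holds). Time passes only in rows, so rows that do not move let the fingers close. It gives the time, the measured TCP pose, the force and the opening at its end, in the units of the state.
- env.get_state(): the state, without advancing time (a new reading comes with each control period).
- env.camera(name): name is "side" or "top"; returns (picture, depth): 480x640x3 uint8, red, green, blue; 480x640 float32, m along the optical axis (not along the pixel's ray), 0 where there is no reading.
- env.camera_model(name): a dict with "fx", "fy", "cx", "cy" (pixels), "k1" (the pictures are not rectified: a ray, as slopes to the right and down, at radius r is drawn at 1 + k1 r^2 times it, then the intrinsics apply), "world_to_cam" (4x4, takes a point from world to camera coordinates). Camera axes: x right, y down, z forward; pixel columns grow to the right and rows downward; lengths in m; the calibration is good to about 2 mm. A picture is of the moment at which its call begins. camera_model takes no time and is no camera call.
- env.job_done(): hands the job in, once; it reports no verdict.
The state is a dict: "time_s": time; "joints": joint angles; "joint_velocities": joint speeds; "effort": joint torques, N m; "ee_pos": TCP position; "tool_rot": TCP orientation; "contact_force": force on the tool from outside, world axes, zero at the start; "wrist_torque": the same for the moment, N m; "gripper_width": opening from 0.0 (shut) to 1.0 (fully open).
Only numpy, scipy, OpenCV 4.12 (cv2) and the standard library are available. Lean on these libraries where they do the work, as an engineer would, in place of code of your own. Each camera call takes 0.05 s, during which the arm holds its last target. There are 200 camera calls.

TASK

The last manifold block is done: swing the vice's cam lever round until the sliding jaw has let go of it, then lift the block out of the vice. Stack it and the loose block, in either order, on the column of two blocks that has been begun, so that it stands four high: each block flat with its wide ports up, lengthwise with the ones below and flush with them all round. Set the blocks down gently, do not shove the column out of its place, and leave the oil can, the needle file and the marker where they are.

Things in the scene. Friction and masses are not known exactly. Their poses are not given: they have to be found in the camera images.
- column_lower: Bottom block of the begun column: tan manifold block, 44 x 211 x 44 mm, about 0.8 kg, two wide ports in its top face, smaller ones in sides and ends; origin at the centre of its underside, y along its length, z up. It lies on the cart top to the right of the vice, roughly across the robot's view, in the nearer or the farther of two places.
- column_upper: Second block of the begun column, lying flush on the first, its underside 44 mm and its top 88 mm above the cart: tan manifold block, 44 x 211 x 44 mm, about 0.8 kg, two wide ports in its top face, smaller ones in sides and ends; origin at the centre of its underside, y along its length, z up. The next block goes on top of it.
- loose_block: The loose block, lying alone on the cart top in the other of the two places, about 0.14 m nearer to or farther from the robot than the column, roughly parallel to it: tan manifold block, 44 x 211 x 44 mm, about 0.8 kg, two wide ports in its top face, smaller ones in sides and ends; origin at the centre of its underside, y along its length, z up.
- finished_block: The block in the vice: tan manifold block, 44 x 211 x 44 mm, about 0.8 kg, two wide ports in its top face, smaller ones in sides and ends; origin at the centre of its underside, y along its length, z up. Clamped across its width near mid-length, on two parallels 40 mm above the cart: its top is at 84 mm, 30 mm above the jaws; its ends stand 60 mm out of the jaws.
- machine_vice: Grey cam-action machine vice bolted to the cart, 195 x 124 mm, 54 mm high over its jaws, jaws 90 mm wide; origin on its underside below the middle of the gap between the closed jaws. The fixed jaw is at +x, the sliding jaw at -x and the cam lever's pivot 93 mm from the origin towards -x; z up.
- lever_grip (a point): Middle of the lever's upright black round grip, 20 mm in diameter, from 62 to 96 mm above the cart, this point at 80 mm; 82 mm from the lever's upright pivot axis, which stands at (-0.093, 0) in the vice's frame. Clamped, the lever points along the vice's +y.
- cam_lever (a joint): Angle of the cam lever about its upright pivot: 0 clamped (lever along the vice's +y), growing counter-clockwise seen from above, to 1.75 at its stop (lever towards the vice's -x and a little past it). It takes about 6 N at the grip and stays where it is left.
- sliding_jaw (a joint): Travel of the sliding jaw away from the clamped block, m: about 0 clamped, 5.7 mm for each rad of the lever, so about 10 mm at the lever's stop; moved only by the lever.
- oil_can: Bystander: cream oil can with a red spout, 41 mm across, 110 mm tall, standing on the cart's 6 mm high back rim; origin at the centre of its underside.
- needle_file: Bystander: needle file with a wooden handle, 166 mm long, 14 mm thick, lying along the cart's back rim; origin at the centre of its underside.
- marker: Bystander: black marker pen with a red end, 130 mm long, 13 mm thick, lying along the cart's front rim; origin at the centre of its underside.

How it is judged:
On the way:
1. the cam lever is swung and the sliding jaw stands at least 5 mm off, with the block still resting in the vice (value of joint sliding_jaw above 0.005 m and distance between finished_block and machine_vice below 0.05 m), for 0.2 s.
At the end, for the whole second after the job is handed in: Loose and vice block are, in either order, third and fourth of the column: within 8 mm of flush with its second block both ways, heights within 5 mm, 0.08 rad in line, 0.06 rad level; the begun two flush within 8 mm and within 25 mm of their place; all at rest (((x of loose_block in the frame of column_upper between -0.008 and 0.008 m and y of loose_block in the frame of column_upper between -0.008 and 0.008 m and z of loose_block in the frame of column_upper between 0.039 and 0.049 m and angle between the y axis of each of loose_block, finished_block and the y axis of column_upper, either way round below 0.08 rad and angle between each of loose_block, finished_block's own z axis and vertical below 0.06 rad and x of finished_block in the frame of column_upper between -0.008 and 0.008 m and y of finished_block in the frame of column_upper between -0.008 and 0.008 m and z of finished_block in the frame of column_upper between 0.083 and 0.093 m) or (x of finished_block in the frame of column_upper between -0.008 and 0.008 m and y of finished_block in the frame of column_upper between -0.008 and 0.008 m and z of finished_block in the frame of column_upper between 0.039 and 0.049 m and angle between the y axis of each of finished_block, loose_block and the y axis of column_upper, either way round below 0.08 rad and angle between each of finished_block, loose_block's own z axis and vertical below 0.06 rad and x of loose_block in the frame of column_upper between -0.008 and 0.008 m and y of loose_block in the frame of column_upper between -0.008 and 0.008 m and z of loose_block in the frame of column_upper between 0.083 and 0.093 m)) and distance of each of column_upper, column_lower from where it was at the start of the episode below 0.025 m and x of column_upper in the frame of column_lower between -0.008 and 0.008 m and y of column_upper in the frame of column_lower between -0.008 and 0.008 m and z of column_upper in the frame of column_lower between 0.039 and 0.049 m and angle between the y axis of column_upper and the y axis of column_lower, either way round below 0.08 rad and angle between column_upper's own z axis and vertical below 0.06 rad and linear speed of each of column_lower, column_upper, loose_block, finished_block below 0.02 m/s); the robot touches nothing.
It fails at once if the oil can is knocked away by more than 30 mm (distance of oil_can from where it was at the start of the episode above 0.03 m).
It fails at once if the marker pen is knocked away by more than 30 mm (distance of marker from where it was at the start of the episode above 0.03 m).
It fails at once if the needle file is knocked away by more than 30 mm (distance of needle_file from where it was at the start of the episode above 0.03 m).
It fails at once if a block is slammed onto the column (contact force between any of loose_block, finished_block and column_upper above 100 N or contact force between loose_block and finished_block above 100 N).
It fails at once if a block is let fall onto the column from more than about 8 mm ((linear speed of loose_block above 0.4 m/s and contact force between the fingers and loose_block below 0.5 N and horizontal distance between loose_block and column_upper below 0.06 m) or (linear speed of finished_block above 0.4 m/s and contact force between the fingers and finished_block below 0.5 N and horizontal distance between finished_block and column_upper below 0.06 m)).
It also fails if it takes over 58 s, if anything falls off the work surface, if the arm or the gripper's body presses on something with over 40 N, if the wrist force passes 120 N, or if a joint passes its speed limit or range.

## Working session

There is one attempt and no reset: what is moved stays moved. The work goes in short steps, Python scripts to look and compute and a shell command to move; the robot and the scene stay as the last step left them, time stands still between calls to the robot, and variables do not carry over. Pictures are saved under pics/ and viewed, about 8 in all and at most 12, crops included, and the job is handed in when it is done.

```bash
ls; mkdir -p pics
python3 - <<'E'
from bench import env
import cv2,numpy as np
s=env.get_state();print({k:np.round(v,3).tolist() for k,v in s.items()}, env.grasp_offset)
for n in("side","top"):
    p,d=env.camera(n);m=env.camera_model(n);print(n,{k:np.round(v,4).tolist() for k,v in m.items()})
    cv2.imwrite(f"pics/{n}0.png",p[...,::-1]);np.savez(f"pics/{n}0.npz",p=p,d=d)
    print((d>0).mean())
E
```

```text
pics
{'time_s': 0.0, 'joints': [-1.366, 0.616, -0.013, 1.425, 0.008, 1.103, -0.04], 'joint_velocities': [-0.0, 0.001, 0.0, -0.001, -0.001, 0.0, -0.001], 'effort': [-0.001, -46.923, 0.259, -17.104, 0.01, 0.009, 0.0], 'ee_pos': [0.149, 0.632, 0.404], 'tool_rot': [0.116, 0.993, -0.001, -0.0], 'contact_force': [-0.387, -0.63, 0.563], 'wrist_torque': [0.04, 0.016, -0.05], 'gripper_width': 0.997} 0.1547
side {'fx': 483.6845, 'fy': 483.6845, 'cx': 311.3332, 'cy': 243.3568, 'k1': 0.0137, 'world_to_cam': [[0.8039, -0.5946, -0.0154, -0.4293], [-0.2995, -0.3823, -0.8742, 0.2405], [0.5139, 0.7073, -0.4854, 0.6146], [0.0, 0.0, 0.0, 1.0]]}
0.9961100260416667
top {'fx': 519.5074, 'fy': 519.5074, 'cx': 318.9322, 'cy': 237.8409, 'k1': -0.121, 'world_to_cam': [[-0.0032, -0.9998, -0.02, 0.01], [-0.9884, 0.0062, -0.1518, 0.5263], [0.1519, 0.0193, -0.9882, 0.877], [0.0, 0.0, 0.0, 1.0]]}
0.9959993489583333
```

View pics/top0.png

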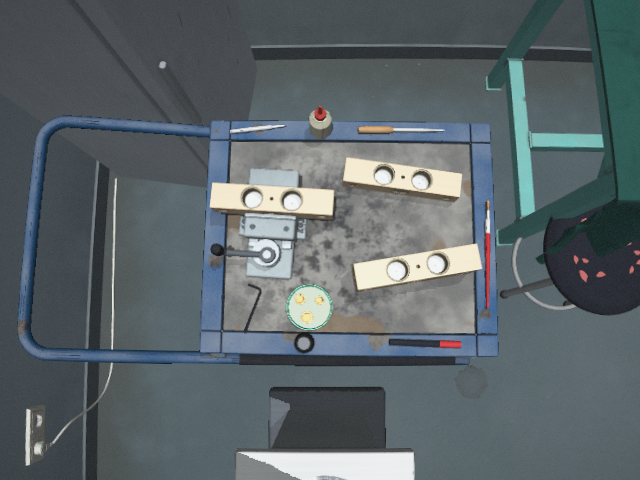

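View pics/side0.png

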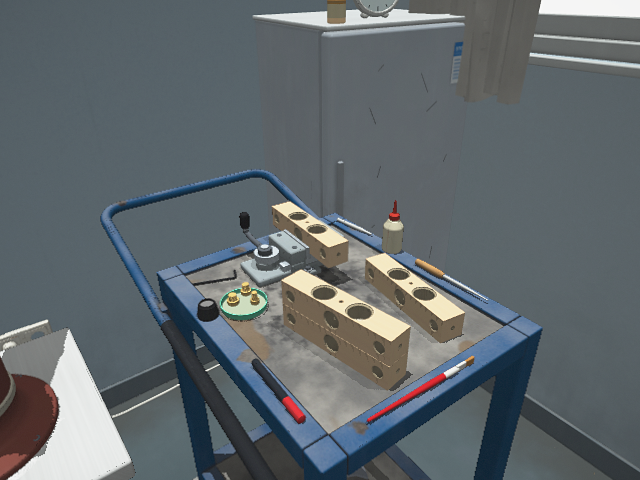

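The top view shows the vice block around (272,200), the loose block at (403,179), the column at (418,267), and the lever grip at (217,249) with its pivot at (266,253). The side view confirms that the nearer right-hand stack is the two-high column and the farther block is alone.

```bash
cat > h.py <<'E'
import cv2,numpy as np
from bench import env
from scipy.spatial.transform import Rotation as R
def rays(n,uv):
    m=env.camera_model(n);K=np.array([[m['fx'],0,m['cx']],[0,m['fy'],m['cy']],[0,0,1]])
    q=cv2.undistortPoints(np.float64(uv).reshape(-1,1,2),K,np.array([m['k1'],0,0,0.]))[:,0]
    return np.c_[q,np.ones(len(q))],np.array(m['world_to_cam'])
def pts(n,uv,d):   # world points from depth
    r,T=rays(n,uv);return (r*d[:,None]-T[:3,3])@T[:3,:3]
def onplane(n,uv,z):
    r,T=rays(n,uv);w=r@T[:3,:3];c=-T[:3,:3].T@T[:3,3];return c+w*((z-c[2])/w[:,2])[:,None]
def blobs(n,p,d,name=None):
    h=cv2.cvtColor(p,cv2.COLOR_RGB2HSV)
    m=cv2.inRange(h,(10,40,90),(30,170,255))
    m=cv2.morphologyEx(m,cv2.MORPH_OPEN,np.ones((3,3)))
    k,l,st,c=cv2.connectedComponentsWithStats(m)
    for i in range(1,k):
        if st[i,4]<800: continue
        v,u=np.nonzero((l==i)&(d>0));P=pts(n,np.c_[u,v],d[v,u])
        zt=np.median(P[P[:,2]>np.percentile(P[:,2],95)-.012,2])
        hh=np.percentile(P[:,2],60) if n=='top' else zt
        S=P[abs(P[:,2]-hh)<.006];zz=np.median(S[:,2])
        (cx,cy),(a,b),t=cv2.minAreaRect(np.float32(S[:,:2]*1000))
        bx=cv2.boxPoints(((cx,cy),(a,b),t));e=[bx[1]-bx[0],bx[2]-bx[1]];e=max(e,key=np.linalg.norm)
        ang=np.degrees(np.arctan2(-e[0],e[1]));ang=(ang+90)%180-90   # yaw of length from world y
        print(n,c[i].round(),'n',len(S),'ctr',round(cx,1),round(cy,1),'z',round(zz*1000,1),'size',round(max(a,b),1),round(min(a,b),1),'yaw',round(ang,2))
E
python3 - <<'E'
from h import *
for n in('top','side'):
    f=np.load(f'pics/{n}0.npz');p,d=f['p'],f['d'];blobs(n,p,d)
    # lever grip: black, pivot neighbourhood
    h=cv2.cvtColor(p,cv2.COLOR_RGB2HSV);x0,y0,x1,y1=(195,225,240,270) if n=='top' else (228,205,262,238)
    v,u=np.nonzero((h[...,2]<60)&(d>0));k=(u>x0)&(u<x1)&(v>y0)&(v<y1);u,v=u[k],v[k]
    P=pts(n,np.c_[u,v],d[v,u]);P=P[(P[:,2]>.055)&(P[:,2]<.11)];print('grip',len(P),P.min(0).round(4),P.max(0).round(4),np.median(P,0).round(4))
f=np.load('pics/top0.npz');print('pivot',onplane('top',[[266,255]],.06).round(3))
E
```

```text
top [351. 325.] n 843 ctr 376.8 -47.5 z -0.1 size 119.0 31.2 yaw -1.51
grip 114 [0.4919 0.17   0.057 ] [0.5087 0.1878 0.0983] [0.4989 0.1767 0.0925]
side [312. 234.] n 1116 ctr 588.8 86.8 z 82.7 size 216.3 45.9 yaw -4.22
side [415. 298.] n 1772 ctr 636.7 -143.9 z 43.3 size 213.3 46.1 yaw -8.65
side [347. 328.] n 2563 ctr 471.4 -158.1 z 86.9 size 213.5 46.8 yaw 9.05
grip 158 [0.4921 0.1667 0.0563] [0.5102 0.1852 0.0953] [0.4985 0.1721 0.0808]
pivot [[0.494 0.099 0.06 ]]
```

```bash
sed -i 's/(10,40,90)/(10,40,90) if n=="side" else (8,15,150)/' h.py
python3 - <<'E'
from h import *
f=np.load('pics/top0.npz');p,d=f['p'],f['d'];blobs('top',p,d)
h=cv2.cvtColor(p,cv2.COLOR_RGB2HSV);print(h[205,320],h[185,440],h[265,455])
v,u=np.mgrid[245:268,240:300];P=pts('top',np.c_[u.ravel(),v.ravel()],d[245:268,240:300].ravel());print('top of hub',np.median(P[P[:,2]>np.percentile(P[:,2],97)-.004],0).round(3))
v,u=np.mgrid[110:350,180:510];u=u.ravel();v=v.ravel();P=pts('top',np.c_[u,v],d[v,u])
k=(P[:,2]>.06)
print('highest things',[(P[k&(abs(P[:,1]-y)<.05)].max(0).round(3).tolist()) for y in(.2,.1,0,-.1,-.2)])
E
```

```text
top [361. 171.] n 782 ctr 646.8 -72.0 z 43.6 size 68.9 44.0 yaw -7.83
top [426. 180.] n 1389 ctr 630.5 -178.0 z 43.5 size 140.7 45.7 yaw -8.36
top [272. 198.] n 2446 ctr 589.6 88.7 z 83.5 size 210.3 45.3 yaw -4.12
top [417. 266.] n 2663 ctr 471.1 -157.3 z 87.4 size 211.8 44.3 yaw 8.82
[ 23  33 244] [ 22  39 243] [ 22  31 244]
top of hub [0.497 0.101 0.056]
highest things [[0.617, 0.195, 0.098], [0.613, 0.15, 0.088], [0.756, 0.05, 0.947], [0.491, -0.05, 0.093], [0.507, -0.15, 0.092]]
```

```bash
cat >> h.py <<'E'
def go(x,y,z,yaw):
    """shift (tool mm) and turn about tool z (deg) from here to grasp point x,y,z (mm), tool y at azimuth yaw (deg, mod 180)"""
    s=env.get_state();Rm=R.from_quat(s['tool_rot']).as_matrix();p=np.array(s['ee_pos'])*1000
    az=np.degrees(np.arctan2(Rm[1,1],Rm[0,1]));dy=(yaw-az+90)%180-90
    t=Rm[:,2];tilt=np.degrees([t[0],t[1]])
    sh=Rm.T@(np.array([x,y,z+1000*env.grasp_offset])-p)
    print('t',round(s['time_s'],2),'grasp now',(p-[0,0,1000*env.grasp_offset]).round(1),'az',round(az,1),'tilt',tilt.round(2),'SHIFT',sh.round(1),'TURN rz',round(-dy,1),'F',np.round(s['contact_force'],1),'w',round(s['gripper_width'],3),'J7',round(s['joints'][6],2))
E
python3 -m creep '[[-44.6,-36.2,0,0,0,0],[-44.6,-36.2,0,0,0,0],[-44.6,-36.2,0,0,0,0],[-44.6,-36.2,0,0,0,0],[-44.6,-36.2,0,0,0,0],[-44.6,-36.2,0,0,0,0],[-44.6,-36.2,0,0,0,0],[-44.6,-36.2,0,0,0,0],[-44.6,-36.2,0,0,0,0],[-44.6,-36.2,0,0,0,0],[0,0,5,0,0,9],[0,0,10,0,0,9],[0,0,10,0,0,9],[0,0,10,0,0,9],[0,0,10,0,0,9],[0,0,10,0,0,9],[0,0,10,0,0,9],[0,0,10,0,0,9],[0,0,5,0,0,9]]' 128 20
python3 -c "
from h import *
go(501,177.5,86,-4.2)"
```

```text
time_s: 2.48
ee_pos: [0.4998, 0.1779, 0.3238]
tool_rot: [0.735, 0.678, -0.001, -0.0]
contact_force: [-0.0, 0.1, 0.4]
gripper_width: 0.498
t 2.48 grasp now [499.8 177.9 169.1] az -4.6 tilt [-0.1  -0.04] SHIFT [-0.2  1.3 83.1] TURN rz -0.4 F [-0.   0.1  0.4] w 0.498 J7 -0.15
```

```bash
python3 -m creep '[[0,0.5,30,0,0,0],[0,0,25,0,0,0],[0,0,15,0,0,0],[0,0,9,0,0,0],[0,0,4,0,0,0]]' ; python3 -m creep '[[0,0,0,0,0,0],[0,0,0,0,0,0],[0,0,0,0,0,0],[0,0,0,0,0,0],[0,0,0,0,0,0]]' 220 20
python3 - <<'E'
from h import *
go(501,177.5,86,-4.2)
p,d=env.camera('side');cv2.imwrite('pics/side1.png',cv2.resize(p[150:300,180:380,::-1],None,fx=3,fy=3))
E
```

```text
time_s: 3.1
ee_pos: [0.5009, 0.1778, 0.2416]
tool_rot: [0.733, 0.68, 0.0, 0.0]
contact_force: [0.4, -0.6, 0.4]
gripper_width: 0.499
time_s: 3.72
ee_pos: [0.5011, 0.1778, 0.2422]
tool_rot: [0.733, 0.68, 0.001, 0.0]
contact_force: [-0.1, 0.7, 2.0]
gripper_width: 0.225
t 3.73 grasp now [501.1 177.8  87.5] az -4.3 tilt [0.08 0.03] SHIFT [-0.4 -0.1  1.5] TURN rz -0.1 F [-0.1  0.7  2. ] w 0.225 J7 -0.08
```

View pics/side1.png

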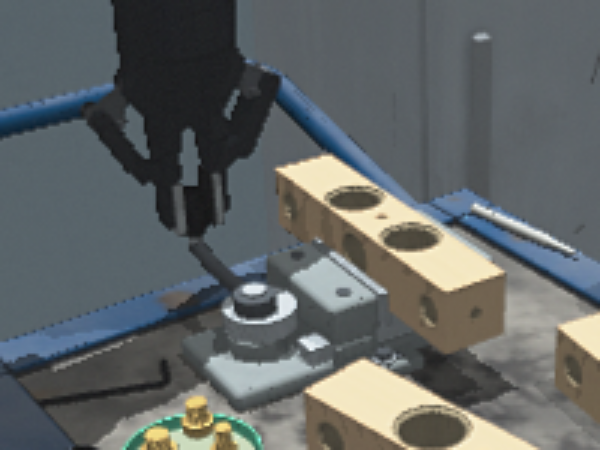

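The image shows the fingers closed on the black grip at about (190,205) in the crop, and the opening of 19 mm matches. Next I swing the lever through a 75° arc.

```bash
python3 -m creep '[[-0.3,-7.15,0,0,0,-5],[-0.3,-7.15,0,0,0,-5],[-0.3,-7.15,0,0,0,-5],[-0.3,-7.15,0,0,0,-5],[-0.3,-7.15,0,0,0,-5]]'; python3 -m creep '[[-0.3,-7.15,0,0,0,-5],[-0.3,-7.15,0,0,0,-5],[-0.3,-7.15,0,0,0,-5],[-0.3,-7.15,0,0,0,-5],[-0.3,-7.15,0,0,0,-5],[-0.3,-7.15,0,0,0,-5],[-0.3,-7.15,0,0,0,-5],[-0.3,-7.15,0,0,0,-5],[-0.3,-7.15,0,0,0,-5],[-0.3,-7.15,0,0,0,-5],[0,0,0,0,0,0]]'
python3 - <<'E'
from h import *
go(417,123,86,70.8)
for n in('side','top'):
    p,d=env.camera(n);blobs(n,p,d)
E
```

```text
time_s: 4.4
ee_pos: [0.4674, 0.1726, 0.2423]
tool_rot: [0.568, 0.823, 0.002, 0.002]
contact_force: [5.1, -0.6, -1.1]
gripper_width: 0.223
time_s: 5.78
ee_pos: [0.4198, 0.123, 0.2422]
tool_rot: [0.168, 0.986, 0.002, 0.004]
contact_force: [5.8, -1.3, -1.9]
gripper_width: 0.221
t 5.78 grasp now [419.8 123.   87.5] az 70.6 tilt [0.47 0.12] SHIFT [ 2.7 -0.9  1.5] TURN rz -0.2 F [ 5.8 -1.3 -1.9] w 0.221 J7 0.84
side [312. 234.] n 1125 ctr 588.8 86.2 z 82.6 size 215.1 45.9 yaw -4.06
side [415. 298.] n 1759 ctr 636.5 -144.3 z 43.3 size 213.2 46.4 yaw -8.23
side [347. 328.] n 2553 ctr 471.2 -158.6 z 86.9 size 213.5 46.3 yaw 8.86
top [361. 171.] n 782 ctr 646.6 -72.9 z 43.6 size 70.5 43.9 yaw -8.38
top [425. 180.] n 1400 ctr 630.7 -178.1 z 43.5 size 140.6 45.9 yaw -8.29
top [272. 198.] n 2462 ctr 589.2 88.6 z 83.4 size 210.1 45.2 yaw -4.2
top [418. 265.] n 2668 ctr 470.9 -157.4 z 87.4 size 212.0 44.3 yaw 8.9
```

```bash
python3 -m creep '[[0,0,0,0,0,0],[0,0,0,0,0,0],[0,0,0,0,0,0],[0,0,-25,0,0,0],[0,0,-40,0,0,0],[0,0,0,0,0,0]]' 100
python3 - <<'E'
from h import *
go(589.2,87.7,150,-4.2)
E
```

```text
time_s: 6.62
ee_pos: [0.4175, 0.1235, 0.3088]
tool_rot: [0.167, 0.986, 0.001, 0.002]
contact_force: [0.1, -0.4, -0.7]
gripper_width: 0.607
t 6.62 grasp now [417.5 123.5 154.1] az 70.7 tilt [0.29 0.1 ] SHIFT [-173.8   22.8    4.9] TURN rz 74.9 F [ 0.1 -0.4 -0.7] w 0.607 J7 0.85
```

```bash
python3 -m creep '[[-43.4,5.7,0,0,0,0],[-43.4,5.7,0,0,0,0],[-43.4,5.7,0,0,0,0],[-43.4,5.7,0,0,0,0],[0,0,0,0,0,9.4],[0,0,0,0,0,9.4],[0,0,0,0,0,9.4],[0,0,0,0,0,9.4],[0,0,0,0,0,9.4],[0,0,0,0,0,9.4],[0,0,0,0,0,9.4],[0,0,0,0,0,9.1],[0,0,0,0,0,0]]' 0
python3 - <<'E'
from h import *
go(589.2,87.7,78,-4.2)
for n in ('top','side'):
    p,d=env.camera(n)
    # lever grip / jaw check
    cv2.imwrite(f'pics/{n}2.png',cv2.resize((p[150:300,190:390] if n=='side' else p[130:290,190:350])[...,::-1],None,fx=3,fy=3))
E
```

```text
time_s: 8.25
ee_pos: [0.5879, 0.0878, 0.3053]
tool_rot: [0.732, 0.682, -0.001, -0.001]
contact_force: [0.1, -0.8, -0.8]
gripper_width: 0.998
t 8.25 grasp now [587.9  87.8 150.6] az -4.1 tilt [-0.16 -0.07] SHIFT [ 0.1  1.5 72.6] TURN rz 0.1 F [ 0.1 -0.8 -0.8] w 0.998 J7 -0.01
```

View pics/side2.png

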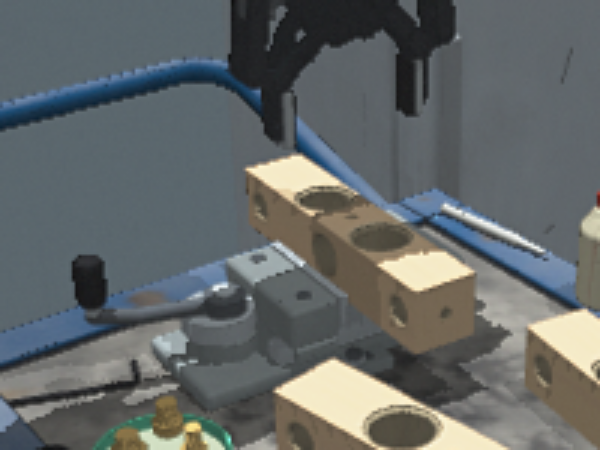

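The side view shows the lever now pointing toward the robot and the block still resting in the vice, with the open gripper straddling it. Next comes the descent and grip.

```bash
python3 -m creep '[[0,1.3,30,0,0,0],[0,0,25,0,0,0],[0,0,13,0,0,0],[0,0,7.6,0,0,0],[0,0,0,0,0,0]]'; python3 -m creep '[[0,0,0,0,0,0],[0,0,0,0,0,0],[0,0,0,0,0,0],[0,0,0,0,0,0],[0,0,0,0,0,0]]' 255 60
python3 - <<'E'
from h import *
go(589.2,87.7,75,-4.2)
E
```

```text
time_s: 8.98
ee_pos: [0.5899, 0.0872, 0.2311]
tool_rot: [0.732, 0.681, -0.0, -0.0]
contact_force: [1.1, -0.1, -0.1]
gripper_width: 0.999
time_s: 9.6
ee_pos: [0.5897, 0.0874, 0.232]
tool_rot: [0.732, 0.681, 0.0, -0.0]
contact_force: [-1.4, 0.1, 5.2]
gripper_width: 0.497
t 9.6 grasp now [589.7  87.4  77.3] az -4.2 tilt [0.01 0.02] SHIFT [ 0.3 -0.5  2.3] TURN rz 0.0 F [-1.4  0.1  5.2] w 0.497 J7 0.02
```

```bash
python3 -m creep '[[0,0,-5,0,0,0],[0,0,-10,0,0,0],[0,0,-20,0,0,0],[0,0,-25,0,0,0],[0,0,-25,0,0,0],[0,0,-25,0,0,0],[0,0,0,0,0,0],[0,0,0,0,0,0]]'
python3 - <<'E'
from h import *
go(471.1,-157.8,200,8.9)
for n in ('side','top'):
    p,d=env.camera(n);blobs(n,p,d)
    cv2.imwrite(f'pics/{n}3.png',p[...,::-1])
E
```

```text
time_s: 10.6
ee_pos: [0.5889, 0.0874, 0.3396]
tool_rot: [0.732, 0.681, -0.001, -0.001]
contact_force: [-0.5, 0.2, -8.6]
gripper_width: 0.494
t 10.6 grasp now [588.9  87.4 184.9] az -4.2 tilt [-0.2  -0.02] SHIFT [-253.1  -99.7  -14.6] TURN rz -13.1 F [-0.5  0.2 -8.6] w 0.494 J7 -0.03
side [323. 191.] n 631 ctr 583.7 42.1 z 190.3 size 125.4 44.9 yaw -4.15
side [415. 298.] n 1753 ctr 637.2 -144.0 z 43.3 size 213.4 47.7 yaw -8.63
side [347. 329.] n 2536 ctr 471.0 -159.0 z 86.9 size 212.2 46.3 yaw 9.09
top [405. 177.] n 2193 ctr 635.8 -142.6 z 43.5 size 211.5 45.3 yaw -8.17
top [316. 186.] n 1023 ctr 582.0 13.0 z 190.9 size 58.9 44.6 yaw -2.97
top [452. 258.] n 1196 ctr 478.9 -207.2 z 87.5 size 110.7 44.4 yaw 8.88
top [156. 270.] n 1258 ctr 413.6 96.6 z 658.1 size 63.3 18.9 yaw -3.05
top [ 90. 387.] n 972 ctr 352.8 106.7 z 703.1 size 51.8 10.5 yaw 1.41
```

View pics/side3.png

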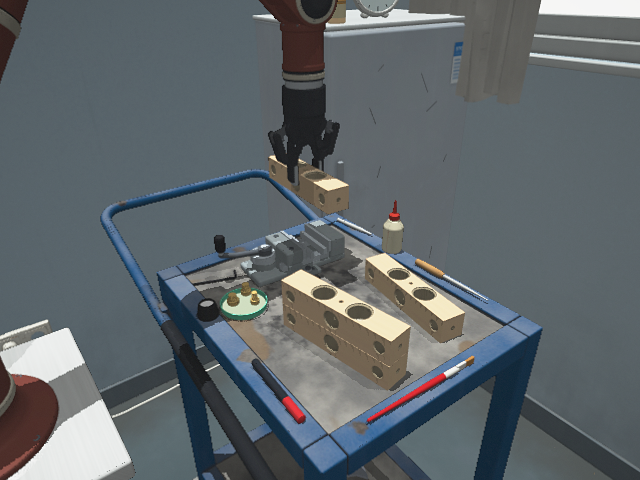

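The vice block is lifted clear and held level around (310,185), and the vice is empty. Next I carry it over the column.

```bash
python3 -m creep '[[-20,-8,0,0,0,0],[-42,-16.5,0,0,0,0],[-45,-17.7,0,0,0,0],[-45,-17.7,0,0,0,0],[-45,-17.7,0,0,0,0],[-36,-14.1,0,0,0,0],[-20.1,-8,0,0,0,0],[0,0,0,0,0,-5],[0,0,10,0,0,-5],[0,0,12,0,0,-3.1],[0,0,10,0,0,0],[0,0,0,0,0,0],[0,0,0,0,0,0]]'
python3 - <<'E'
from h import *
go(471.1,-157.8,125.3,8.9)
for n in ('side','top'):
    p,d=env.camera(n);blobs(n,p,d)
    cv2.imwrite(f'pics/{n}4.png',p[...,::-1]);np.savez(f'pics/{n}4.npz',p=p,d=d)
p=cv2.imread('pics/side4.png')[170:400,220:480];cv2.imwrite('pics/side4c.png',cv2.resize(p,None,fx=2.5,fy=2.5))
E
```

```text
time_s: 12.32
ee_pos: [0.472, -0.1581, 0.3093]
tool_rot: [0.65, 0.76, -0.0, 0.0]
contact_force: [0.3, 0.1, -7.2]
gripper_width: 0.498
t 12.32 grasp now [ 472.  -158.1  154.6] az 8.9 tilt [ 0.02 -0.03] SHIFT [ 0.4 -0.8 29.3] TURN rz -0.0 F [ 0.3  0.1 -7.2] w 0.498 J7 0.64
side [357. 312.] n 1482 ctr 470.9 -159.2 z 160.0 size 211.6 45.7 yaw 8.78
top [397. 175.] n 1969 ctr 635.7 -142.5 z 43.5 size 211.3 45.1 yaw -8.1
top [486. 366.] n 983 ctr 357.4 -96.6 z 662.6 size 55.9 15.2 yaw -29.64
```

View pics/side4c.png

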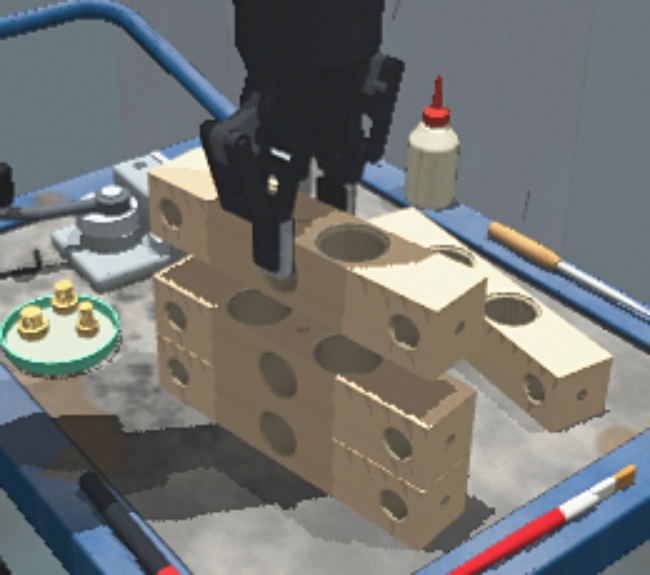

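The held block hangs parallel above the column. In the side camera the two centres differ by less than 1 mm and the gap is 29 mm.

```bash
python3 -m creep '[[0,-0.4,10,0,0,0],[0,0,8,0,0,0],[0,0,5,0,0,0],[0,0,3,0,0,0],[0,0,0,0,0,0],[0,0,0,0,0,0]]'; python3 -m creep '[[0,0,1,0,0,0],[0,0,0,0,0,0],[0,0,1,0,0,0],[0,0,0,0,0,0]]';  python3 -m creep '[[0,0,0.5,0,0,0],[0,0,0,0,0,0]]'
```

```text
time_s: 13.18
ee_pos: [0.4716, -0.158, 0.2833]
tool_rot: [0.65, 0.76, 0.0, 0.0]
contact_force: [-0.2, -0.2, -8.6]
gripper_width: 0.501
time_s: 13.68
ee_pos: [0.4714, -0.1579, 0.2811]
tool_rot: [0.65, 0.76, -0.0, -0.0]
contact_force: [-0.7, -0.6, -8.1]
gripper_width: 0.501
time_s: 13.92
ee_pos: [0.4715, -0.1579, 0.2806]
tool_rot: [0.65, 0.76, -0.0, -0.0]
contact_force: [-0.5, 0.2, -8.4]
gripper_width: 0.497
```

```bash
for i in 1 2; do python3 -m creep '[[0,0,0.5,0,0,0],[0,0,0,0,0,0]]'|grep -E 'ee_pos|contact'; done;  python3 -m creep '[[0,0,0.7,0,0,0],[0,0,0,0,0,0]]'
```

```text
ee_pos: [0.4715, -0.1579, 0.2801]
contact_force: [0.4, -0.8, -9.0]
ee_pos: [0.4715, -0.1579, 0.2796]
contact_force: [-0.3, -1.0, -9.0]
time_s: 14.68
ee_pos: [0.4715, -0.1579, 0.2796]
tool_rot: [0.65, 0.76, 0.0, 0.0]
contact_force: [-1.2, 0.0, -0.3]
gripper_width: 0.5
```

```bash
python3 -m creep '[[0,0,0,0,0,0],[0,0,0,0,0,0],[0,0,0,0,0,0],[0,0,0,0,0,0],[0,0,-10,0,0,0],[0,0,-30,0,0,0],[0,0,-40,0,0,0],[0,0,0,0,0,0]]' 0
python3 - <<'E'
from h import *
go(636.4,-143.2,190,-8.25)
for n in ('side','top'):
    p,d=env.camera(n);blobs(n,p,d)
E
```

```text
time_s: 15.68
ee_pos: [0.4723, -0.1585, 0.3623]
tool_rot: [0.65, 0.76, 0.002, 0.004]
contact_force: [-0.2, 0.3, 0.0]
gripper_width: 0.999
t 15.68 grasp now [ 472.3 -158.5  207.6] az 8.9 tilt [ 0.44 -0.13] SHIFT [-10.2 164.3  18.8] TURN rz 17.2 F [-0.2  0.3  0. ] w 0.999 J7 0.61
side [357. 317.] n 1782 ctr 470.5 -158.8 z 130.3 size 211.9 46.8 yaw 9.11
top [396. 175.] n 1927 ctr 636.2 -140.3 z 43.5 size 206.9 45.3 yaw -8.07
top [483. 430.] n 1997 ctr 329.3 -86.3 z 695.2 size 63.6 19.5 yaw -25.28
```

```bash
python3 -m creep '[[-2.5,41,0,0,0,0],[-2.5,41,0,0,0,0],[-2.5,41,0,0,0,0],[-2.6,41.2,0,0,0,0],[0,0,20,0,0,8.6],[0,0,30,0,0,8.6],[0,0,20,0,0,0],[0,0,0,0,0,0]]'
python3 - <<'E'
from h import *
go(636.4,-143.2,30,-8.25)
for n in ('side','top'):
    p,d=env.camera(n);blobs(n,p,d)
    cv2.imwrite(f'pics/{n}5.png',p[...,::-1])
p=cv2.imread('pics/side5.png')[170:400,220:480];cv2.imwrite('pics/side5c.png',cv2.resize(p,None,fx=2.5,fy=2.5))
E
```

```text
time_s: 16.77
ee_pos: [0.6343, -0.1418, 0.2855]
tool_rot: [0.756, 0.654, -0.002, -0.003]
contact_force: [0.4, -0.1, 0.1]
gripper_width: 0.998
t 16.77 grasp now [ 634.3 -141.8  130.8] az -8.3 tilt [-0.41  0.09] SHIFT [ -1.1   3.1 100.8] TURN rz -0.0 F [ 0.4 -0.1  0.1] w 0.998 J7 0.29
side [358. 317.] n 1496 ctr 470.5 -158.6 z 129.6 size 212.2 46.3 yaw 9.02
top [415. 180.] n 736 ctr 477.6 -68.2 z 608.1 size 64.8 22.2 yaw -23.98
top [468. 256.] n 983 ctr 480.9 -223.0 z 131.4 size 77.3 44.4 yaw 8.72
```

View pics/side5c.png

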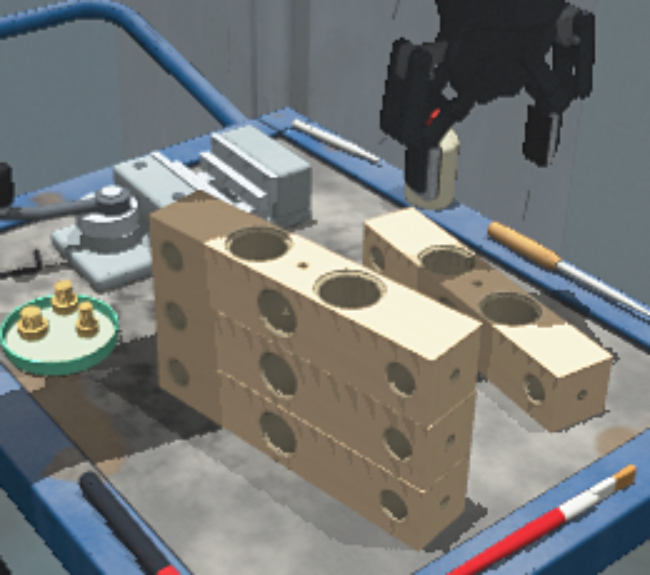

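The column is now three high and looks flush. The open gripper is lined up over the loose block, so I descend.

```bash
python3 -m creep '[[-1,1.5,20,0,0,0],[0,1.3,30,0,0,0],[0,0,25,0,0,0],[0,0,15,0,0,0],[0,0,10,0,0,0],[0,0,0,0,0,0]]';python3 -m creep '[[0,0,0,0,0,0],[0,0,0,0,0,0],[0,0,0,0,0,0],[0,0,0,0,0,0],[0,0,0,0,0,0]]' 255 60;  python3 -c "
from h import *
go(636.4,-143.2,30,-8.25)"
```

```text
time_s: 17.62
ee_pos: [0.6379, -0.1438, 0.1885]
tool_rot: [0.756, 0.654, -0.0, -0.0]
contact_force: [-0.2, -0.1, 0.0]
gripper_width: 0.997
time_s: 18.25
ee_pos: [0.6381, -0.1439, 0.1899]
tool_rot: [0.756, 0.654, 0.0, 0.0]
contact_force: [-1.3, 0.3, 4.5]
gripper_width: 0.497
t 18.25 grasp now [ 638.1 -143.9   35.2] az -8.3 tilt [ 0.05 -0.01] SHIFT [ 0.5 -1.8  5.2] TURN rz -0.0 F [-1.3  0.3  4.5] w 0.497 J7 0.33
```

```bash
python3 -m creep '[[0,0,-5,0,0,0],[0,0,-10,0,0,0],[0,0,-25,0,0,0],[0,0,-35,0,0,0],[0,0,-35,0,0,0],[0,0,-30,0,0,0],[0,0,-25,0,0,0],[0,0,-5,0,0,0],[0,0,0,0,0,0],[0,0,0,0,0,0]]'
python3 - <<'E'
from h import *
go(471.3,-158,205,8.9)
for n in ('side','top'):
    p,d=env.camera(n);blobs(n,p,d)
E
```

```text
time_s: 19.5
ee_pos: [0.6374, -0.1435, 0.3569]
tool_rot: [0.756, 0.654, -0.001, -0.002]
contact_force: [0.3, 1.1, -7.9]
gripper_width: 0.495
t 19.5 grasp now [ 637.4 -143.5  202.2] az -8.3 tilt [-0.23  0.06] SHIFT [ -38.3 -162.2   -2.1] TURN rz -17.2 F [ 0.3  1.1 -7.9] w 0.495 J7 0.26
side [426. 214.] n 936 ctr 635.1 -144.8 z 207.9 size 211.8 45.9 yaw -8.73
side [345. 319.] n 1483 ctr 470.7 -158.9 z 129.6 size 212.0 46.3 yaw 8.85
top [364. 138.] n 916 ctr 647.5 -64.8 z 210.8 size 54.3 44.9 yaw -8.49
top [467. 240.] n 109 ctr 439.1 -92.2 z 638.3 size 28.2 6.8 yaw -84.17
```

```bash
python3 -m creep '[[-4,-16,0,0,0,0],[-8,-34,0,0,0,0],[-10,-42,0,0,0,0],[-8.3,-36,0,0,0,0],[-5,-20,0,0,0,0],[-3,-14.2,0,0,0,-5],[0,0,0,0,0,-7],[0,0,0,0,0,-5.2],[0,0,6,0,0,0],[0,0,0,0,0,0],[0,0,0,0,0,0]]'
python3 - <<'E'
from h import *
go(471.3,-158,167.2,8.9)
for n in ('side','top'):
    p,d=env.camera(n);blobs(n,p,d)
    cv2.imwrite(f'pics/{n}6.png',p[...,::-1])
p=cv2.imread('pics/side6.png')[140:390,220:480];cv2.imwrite('pics/side6c.png',cv2.resize(p,None,fx=2.3,fy=2.3))
E
```

```text
time_s: 20.98
ee_pos: [0.4719, -0.1583, 0.3527]
tool_rot: [0.65, 0.76, -0.0, -0.0]
contact_force: [0.2, -0.1, -7.0]
gripper_width: 0.5
t 20.98 grasp now [ 471.9 -158.3  198. ] az 8.9 tilt [-0.03 -0.01] SHIFT [ 0.4 -0.6 30.8] TURN rz -0.0 F [ 0.2 -0.1 -7. ] w 0.5 J7 0.62
side [349. 296.] n 1626 ctr 471.0 -159.3 z 205.2 size 212.1 46.7 yaw 8.58
top [457. 407.] n 1080 ctr 342.7 -71.6 z 689.3 size 36.8 10.4 yaw -1.17
top [518. 434.] n 742 ctr 327.4 -103.1 z 690.8 size 35.1 11.0 yaw -48.19
```

View pics/side6c.png

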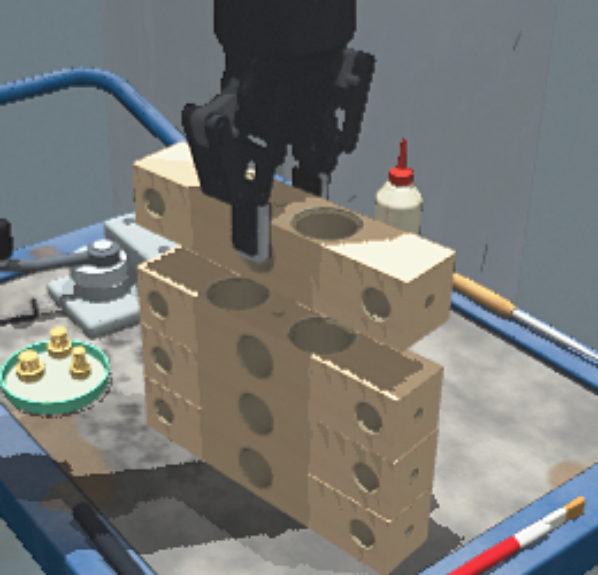

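It is parallel and centred within 1 mm, with a gap of about 31 mm.

```bash
python3 -m creep '[[0,-0.4,10,0,0,0],[0,0,9,0,0,0],[0,0,5,0,0,0],[0,0,3,0,0,0],[0,0,0,0,0,0],[0,0,1,0,0,0],[0,0,0,0,0,0]]'; for i in 1 2 3; do python3 -m creep '[[0,0,0.6,0,0,0],[0,0,0,0,0,0]]'|grep -E 'ee_pos|contact'; done
```

```text
time_s: 21.95
ee_pos: [0.4715, -0.1584, 0.3251]
tool_rot: [0.65, 0.76, 0.0, 0.0]
contact_force: [-0.7, 0.0, -7.9]
gripper_width: 0.502
ee_pos: [0.4715, -0.1584, 0.3244]
contact_force: [-0.0, -0.7, -7.3]
ee_pos: [0.4715, -0.1584, 0.3237]
contact_force: [0.4, -0.9, -7.7]
ee_pos: [0.4715, -0.1584, 0.3231]
contact_force: [0.5, 0.6, -7.1]
```

```bash
for i in 1 2 ; do python3 -m creep '[[0,0,0.6,0,0,0],[0,0,0,0,0,0]]'|grep -E 'ee_pos|contact'; done
```

```text
ee_pos: [0.4715, -0.1584, 0.3225]
contact_force: [-0.3, 0.1, -7.5]
ee_pos: [0.4715, -0.1584, 0.3219]
contact_force: [-0.3, -0.8, -7.2]
```

```bash
for i in 1 2 ; do python3 -m creep '[[0,0,0.5,0,0,0],[0,0,0,0,0,0]]'|grep -E 'ee_pos|contact'; done
```

```text
ee_pos: [0.4715, -0.1584, 0.3214]
contact_force: [-0.4, -0.8, -7.6]
ee_pos: [0.4715, -0.1584, 0.3213]
contact_force: [-0.9, 0.3, -3.7]
```

Contact has begun, with the load falling to 3.7 N. I release and retreat.

```bash
python3 -m creep '[[0,0,0.3,0,0,0],[0,0,0,0,0,0]]'|grep contact; python3 -m creep '[[0,0,0,0,0,0],[0,0,0,0,0,0],[0,0,0,0,0,0],[0,0,0,0,0,0],[0,0,-10,0,0,0],[0,0,-30,0,0,0],[0,0,-40,0,0,0],[0,0,-20,0,0,0],[0,0,0,0,0,0]]' 0;python3 -m creep '[[0,30,0,0,0,0],[0,50,0,0,0,0],[0,50,0,0,0,0],[0,50,0,0,0,0],[40,0,0,0,0,0],[50,0,0,0,0,0],[50,0,0,0,0,0],[0,0,0,0,0,0],[0,0,0,0,0,0]]'
python3 - <<'E'
from h import *
for n in ('side','top'):
    p,d=env.camera(n);blobs(n,p,d)
    cv2.imwrite(f'pics/{n}7.png',p[...,::-1])
p=cv2.imread('pics/side7.png')[140:440,200:500];cv2.imwrite('pics/side7c.png',cv2.resize(p,None,fx=2,fy=2))
E
```

```text
contact_force: [-1.7, 0.9, 2.4]
time_s: 25.08
ee_pos: [0.4717, -0.1587, 0.4226]
tool_rot: [0.65, 0.76, 0.001, 0.002]
contact_force: [-0.2, 0.2, -0.1]
gripper_width: 0.999
time_s: 26.2
ee_pos: [0.6274, 0.0074, 0.4196]
tool_rot: [0.65, 0.76, -0.001, -0.0]
contact_force: [-0.7, -0.5, -0.3]
gripper_width: 1.0
side [347. 310.] n 1031 ctr 468.8 -159.7 z 166.9 size 211.5 44.4 yaw 9.42
top [472. 251.] n 1185 ctr 479.3 -214.9 z 175.1 size 95.2 44.4 yaw 8.78
top [301. 268.] n 657 ctr 413.0 5.8 z 691.9 size 22.0 11.2 yaw -28.47
```

View pics/side7c.png

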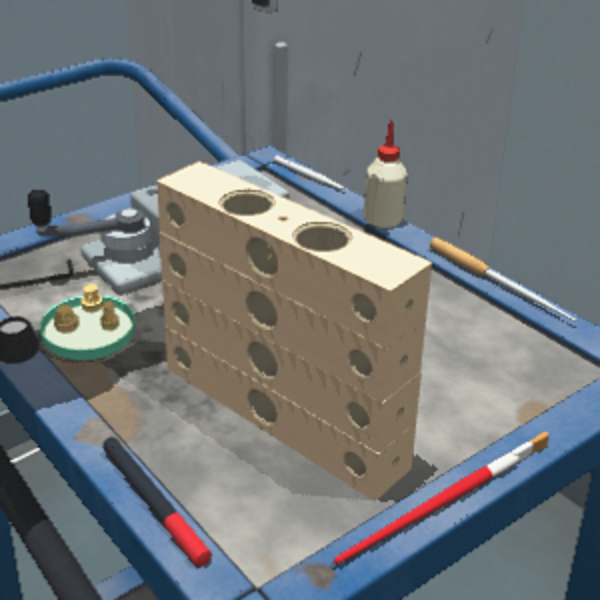

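View pics/top7.png

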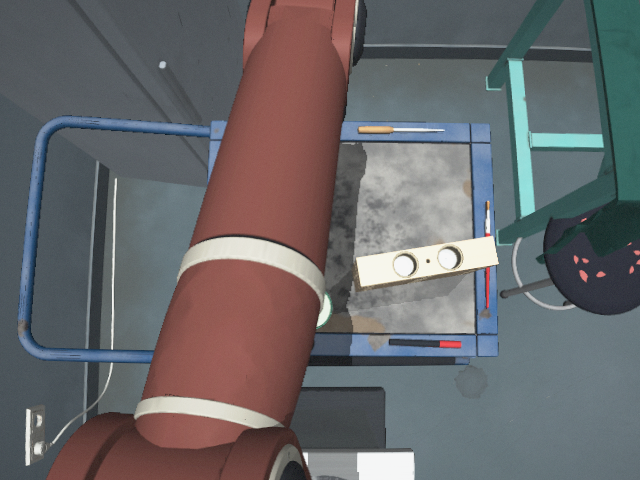

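The side view shows four courses flush, with ends and side ports lined up. The oil can, file and marker are where they were. The 167 mm reading mixed side-face points into the top slice, so I check the top face with depth alone.

Run:
```python
from h import *
def top(n,p,d,lo,hi):
    v,u=np.nonzero(d>0);P=pts(n,np.c_[u,v],d[v,u]);k=(P[:,2]>lo)&(P[:,2]<hi)&(abs(P[:,0]-.471)<.09)&(abs(P[:,1]+.158)<.14);S=P[k]
    (cx,cy),(a,b),t=cv2.minAreaRect(np.float32(S[:,:2]*1000));A=np.c_[S[:,:2],np.ones(len(S))]
    print(n,len(S),'ctr',round(cx,1),round(cy,1),'size',round(a,1),round(b,1),'ang',round(t,2),'z',np.median(S[:,2]).round(4),'slope',np.linalg.lstsq(A,S[:,2],rcond=None)[0][:2].round(3))
for n in ('side','top'):
    f=np.load(f'pics/{n}0.npz');top(n,f['p'],f['d'],.083,.092)
    p,d=env.camera(n);top(n,p,d,.171,.180)
s=env.get_state();print(s['contact_force'],s['time_s'])
```

```text
side 2445 ctr 471.4 -158.1 size 46.8 213.5 ang 9.05 z 0.087 slope [ 0.011 -0.001]
side 2380 ctr 470.3 -158.9 size 46.6 212.4 ang 8.4 z 0.1746 slope [ 0.009 -0.   ]
top 2696 ctr 471.1 -157.3 size 44.3 212.0 ang 8.82 z 0.0874 slope [ 0. -0.]
top 3311 ctr 470.6 -157.2 size 44.2 211.7 ang 8.63 z 0.175 slope [-0.001  0.001]
[ 0.24774385  0.95784412 -1.23069081] 26.4
```

Both cameras put the top block within about 1 mm and 0.7° of the original second block, level, with its top at 175 mm. I hand it in.

```bash
python3 -c "
from bench import env
print(env.job_done())"
```

```text
the job is handed in; nothing more can be done
None
```

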